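Present an objective can to the code reader

TASK

Book the objective in: stand the black can that carries the white bar-code label upright on the yellow spot of the code reader, turned so that its label faces the reader's dark red window squarely. Let go of it there, and leave the can with the orange label where it stands.

Things in the scene. Friction and masses are not known exactly. Their poses are not given: they have to be found in the camera images.
- code_can_center (a point): Centre (26 mm up) of the can to be read: black, upright, loose, 52 mm high, 120 g; body 38 mm across, fixed lid 40.4 mm across over the top 14 mm. Its white label with black bars, 30 mm high, covers 110 degrees of the side. +x points from the axis out through the label's middle, +z up. A white 16 x 7 mm stripe on the lid's top marks the label's side. The label first faces roughly away from the robot.
- orange_can_center (a point): Centre (26 mm above its underside) of the other can: same black can, same size and axes, but with a plain orange label and an orange stripe on its lid. It stays where it is. The press and the microscope to the right of the work are tall: cross above them with the fingers some 0.45 m up.
- reader_window (a point): Middle of the dark red window of the fixed code reader, 30 mm above the bench. Grey housing 84 mm wide, 66 mm deep, its top 62 mm above the bench, behind an aluminium foot plate 100 mm wide, 4 mm thick. The reader's +x points level from the yellow spot to the window and on into the housing, +z up. The label must face along this +x.
- reader_spot (a point): Centre of the round yellow spot (46 mm across, black rim 52 mm) on the reader's foot plate, where the can has to stand; on the plate's top, 4 mm above the bench, 73 mm straight in front of the window. Same axes as the window. The can's centre is 30 mm above the bench when it stands here.
Mind the look-alikes: they are no part of the job. Leave any blue look-alike of the part that bears code_can_center alone.

How it is judged (in metres and radians):
At the end, for the whole second after the job is handed in: The can with the white bar-code label stands upright (within 8 degrees) on the reader's foot plate, its centre within 18 mm of the middle of the yellow spot, its label facing the window within 15 degrees; the can with the orange label is within 20 mm of where it stood (horizontal distance between code_can_center and reader_spot below 0.018 m and height (world z) of code_can_center between 0.025 and 0.035 m and angle between code_can_center's own z axis and vertical below 0.15 rad and angle between the x axis of code_can_center and the x axis of reader_window, either way round below 0.26 rad and x of reader_window in the frame of code_can_center above 0.03 m and distance of orange_can_center from where it was at the start of the episode below 0.02 m); the robot touches nothing.
It fails at once if the can with the orange label is moved by more than 20 mm or knocked over (distance of orange_can_center from where it was at the start of the episode above 0.02 m or angle between orange_can_center's own z axis and vertical above 0.4 rad).
It also fails if it takes over 45 s, if anything falls off the work surface, if the arm or the gripper's body presses on something with over 40 N, if the wrist force passes 120 N, or if a joint passes its speed limit or range.

ROBOT

A 6-joint arm with a two-finger parallel gripper is mounted at the origin on the work surface; the furniture and walls round the work are solid. World frame = base frame: x ahead of the robot, y to its left, z up, the work surface at z = 0. Lengths are in mm, angles in rad, forces in N, time in s.
With the tool pointing down it reaches from about 350 to 875 mm from the base axis. Payload 4.2 kg.
Tool frame: the origin (TCP) lies at the very end of the fingers, on their centre line; the grasp point (between the pads) lies 19 mm behind it; z points along the fingers, y is the direction in which the jaws open and shut (so a half turn about z gives the same grasp; the last joint's range is limited). The gripper opens to 85 mm and grips with 20 to 120 N. Pads are 22 mm wide; open, the fingers measure 114 mm over their backs; the gripper's body (76 mm by 85 mm) begins 54 mm behind the grasp point. The pads swing forward as they close: fully open they stand 13 mm farther back than shut.
Start: joints at [-1.043, 0.385, 0.008, 0, -1.194, -0.259], TCP at [166.001, -602.53, 205.912] pointing down, gripper open.
Joint ranges: [-3.14, 3.14], [-1.21, 2.06], [-1.07, 1.41], [-3.16, 2.05], [-2.99, -0.16], [-3.1, 3.1]. Speed limits (rad/s): [2.79, 2.79, 3.14, 3.14, 3.14, 3.14].

INTERFACE

Orientations are given as a unit quaternion [x, y, z, w].
In Python, from bench import arm, optics, job gives the robot as it stands.
- The arm moves only by the tool send_rows, never from a script. Its argument "steps" is a list that holds one entry, the list of rows, each a list of 5 numbers: the shift along the tool's x, y, z in cm, then the turn about the tool's z in rad, then the opening, from 0 (shut) to 1 (fully open). A call has 1 to 10 rows; each row shifts and turns the pose as measured when the row begins, along the tool's axes as they then stand; what a row does not reach is not made up. A row lasts 1/12 s, in which the tool goes at most 41.7 mm and 7.16 degrees, less where a joint would pass 70% of its speed; a pose out of reach is approached as far as the arm can. A call with a gripper value outside its range is refused whole. The fingers move at their own pace and stop on an object; the grip force is fixed at half the most. Time passes only in rows, so rows that do not move let the fingers close. It gives the time, the measured TCP pose, the force and the opening at its end, in the units of the state.
- arm.read_state(): the state, without advancing time (a new reading comes with each control period).
- optics.get_image(name): name is "side" or "top"; returns (picture, depth): 420x560x3 uint8, blue, green, red; 420x560 float32, mm along the optical axis (not along the pixel's ray), 0 where there is no reading.
- optics.get_calibration(name): a dict with "K" (3x3 intrinsics, pixels), "rvec" (rotation vector, rad) and "tvec" (3), from world to camera coordinates, as OpenCV has them. Camera axes: x right, y down, z forward; pixel columns grow to the right and rows downward; lengths in mm; the calibration is good to about 2 mm. A picture is of the moment at which its call begins. get_calibration takes no time and is no camera call.
- job.job_done(): hands the job in, once; it reports no verdict.
The state is a dict: "clock": time; "joints": joint angles; "joint_vel": joint speeds; "joint_efforts": joint torques, N m; "position": TCP position; "ee_rot": TCP orientation; "contact_force": force on the tool from outside, world axes, zero at the start; "wrist_torque": the same for the moment, N m; "gripper_width": finger opening in mm.
Only numpy, scipy, OpenCV 4.12 (cv2) and the standard library are available. Lean on these libraries where they do the work, as an engineer would, in place of code of your own. Each camera call takes 0.05 s, during which the arm holds its last target. There are 200 camera calls.

## Working session

There is one attempt and no reset: what is moved stays moved. The work goes in short steps, Python scripts to look and compute and a tool call to move; the robot and the scene stay as the last step left them, time stands still between calls to the robot, and variables do not carry over. Pictures are saved under pics/ and viewed, about 8 in all and at most 12, crops included, and the job is handed in when it is done.

Besides the shell and the picture viewer there is one more tool, called after "Emit:" by a JSON object that holds its "method" and its "body". send_rows: Moves the arm, as the interface text tells. Its arguments: {"type":"object","properties":{"steps":{"type":"array","items":{"type":"array","items":{"type":"array","items":{"type":"number"}}}}},"required":["steps"]}

```bash
mkdir -p pics
cat > h.py <<'E'
import numpy as np,cv2
from bench import arm,optics,job
def world(name,uv,d):
    c=optics.get_calibration(name);K=np.array(c["K"]);R=cv2.Rodrigues(np.array(c["rvec"],float))[0];t=np.array(c["tvec"],float).ravel()
    uv=np.atleast_2d(uv).astype(float);d=np.atleast_1d(d)
    p=np.c_[(uv[:,0]-K[0,2])/K[0,0],(uv[:,1]-K[1,2])/K[1,1],np.ones(len(uv))]*d[:,None]
    return (p-t)@R
def shot(name,tag):
    im,d=optics.get_image(name);cv2.imwrite(f"pics/{tag}.png",im);np.save(f"pics/{tag}.npy",d);return im,d
E
python3 - <<'E'
from h import *
for n in("top","side"):
    shot(n,n+"0");c=optics.get_calibration(n);R=cv2.Rodrigues(np.array(c["rvec"],float))[0];print(n,c["K"],-R.T@np.array(c["tvec"]).ravel(),R)
print(arm.read_state())
E
```

```text
top [[439.56787175   0.         286.36752961]
 [  0.         439.56787175 209.8027185 ]
 [  0.           0.           1.        ]] [386.22901863 143.86530284 904.82398268] [[ 0.00178782 -0.99977238 -0.02126006]
 [-0.98952622  0.00130003 -0.14434736]
 [ 0.14434214  0.02129546 -0.98929867]]
side [[472.47919951   0.         282.39173664]
 [  0.         472.47919951 212.55538801]
 [  0.           0.           1.        ]] [ 270.0016197  -518.44804585  517.78530083] [[ 0.93285062 -0.35951083 -0.02327418]
 [-0.2203356  -0.51822355 -0.82637557]
 [ 0.28502974  0.77601309 -0.56263819]]
{'clock': 0.1, 'joints': array([-1.04343241e+00,  3.85508801e-01,  6.75737743e-03, -4.15465231e-04,
       -1.19401779e+00, -2.58626987e-01]), 'joint_vel': array([-0.00152442, -0.00061041,  0.00404808, -0.00019082,  0.00125698,
       -0.0003532 ]), 'joint_efforts': array([-2.00389608e-03, -3.93317950e+01,  1.88928705e+01,  4.19795573e+00,
       -2.59286076e-03,  4.00330521e-06]), 'position': array([ 165.81681242, -602.0054664 ,  204.9143386 ]), 'ee_rot': array([-1.33888496e-01,  9.90995893e-01,  9.85187720e-04, -1.99400148e-04]), 'contact_force': array([ 0.38826029, -1.00436939, -0.27188409]), 'wrist_torque': array([ 0.04925798, -0.01217682, -0.02453725]), 'gripper_width': 85.60526644278917}
```

View pics/top0.png

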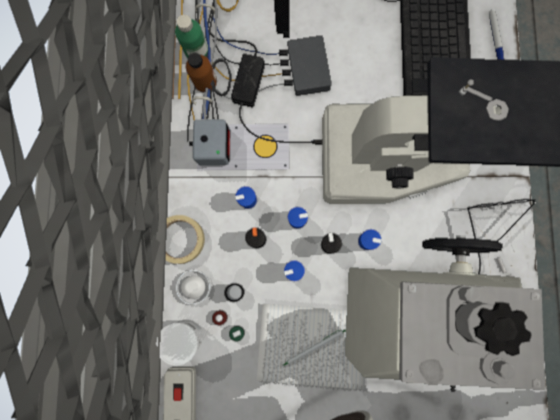

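View pics/side0.png

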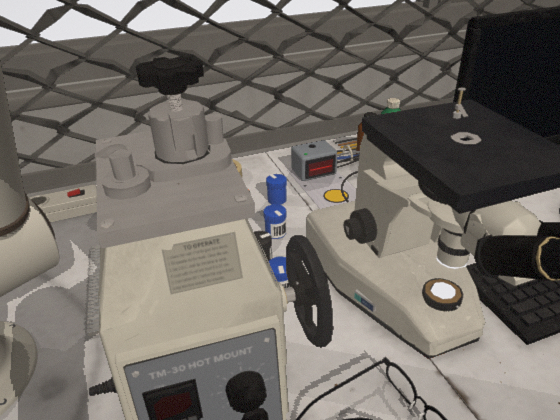

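The top view shows the code can (white stripe) at about (331,242), the orange can at (256,237), blue look-alikes around them, the spot at (265,146) and the window at about (229,142). In the side view the two black cans are hidden behind the press and its wheel. Next I'll measure from the top depth.

```bash
cat > m.py <<'E'
from h import *
def measure(tag):
    im=cv2.imread(f"pics/{tag}.png");d=np.load(f"pics/{tag}.npy")
    v,u=np.mgrid[:420,:560];W=world("top",np.c_[u.ravel(),v.ravel()],d.ravel()).reshape(420,560,3)
    return im,d,W
E
python3 - <<'E'
from m import *
im,d,W=measure("top0")
hsv=cv2.cvtColor(im,cv2.COLOR_BGR2HSV)
# spot
m=cv2.inRange(hsv,(18,120,120),(32,255,255))>0
m[:120]=0;m[175:]=0;m[:,:240]=0;m[:,300:]=0
print("spot",m.sum(),np.median(W[m],0),W[m].mean(0))
# red window
b=im.astype(int);m=(b[...,2]>b[...,1]+40)&(b[...,2]>b[...,0]+40);m[:120]=0;m[175:]=0;m[:,:220]=0;m[:,240:]=0
print("win",m.sum(),W[m].mean(0) if m.any() else 0)
# housing top
m=(abs(W[...,2]-62)<6);m[:100]=0;m[180:]=0;m[:,:180]=0;m[:,245:]=0
pts=W[m][:,:2].astype(np.float32);print("housing",len(pts),cv2.minAreaRect(pts))
# plate
m=(abs(W[...,2]-4)<2.5)
for n,(cx,cy) in dict(code=(331,242),orange=(256,237)).items():
    s=np.s_[cy-16:cy+17,cx-16:cx+17]
    m=W[s][...,2]>46;P=W[s][m];print(n,m.sum(),P[:,2].mean(),cv2.minEnclosingCircle(P[:,:2].astype(np.float32)),P.mean(0))
    g=im[s].astype(int);w=m&((g.max(-1)>110)); print(" stripe",w.sum(),W[s][w].mean(0),cv2.minAreaRect(W[s][w][:,:2].astype(np.float32)))
for (cx,cy) in [(298,216),(370,239),(294,270),(246,197)]:
    s=np.s_[cy-16:cy+17,cx-16:cx+17];m=W[s][...,2]>46;print("blue",W[s][m].mean(0))
for u0,v0 in[(355,310),(420,310),(335,150),(370,130),(460,245),(430,80),(500,100),(360,330),(352,280)]:print((u0,v0),W[v0,u0].round())
a=cv2.resize(im[100:290,180:420],None,fx=3.3,fy=3.15,interpolation=cv2.INTER_CUBIC);cv2.imwrite("pics/crop0.png",a)
E
```

```text
spot 348 [652.24187173 208.76937345   5.42075456] [651.12294777 209.13261922  10.57716092]
win 44 [653.00297163 281.28191237  37.70919222]
housing 1339 ((653.6751098632812, 316.6697692871094), (85.02888488769531, 67.01799011230469), 1.162996530532837)
code 338 60.39735613671365 ((422.8145751953125, 101.8275375366211), 55.728702545166016) [445.82932187  75.70094739  60.39735614]
 stripe 49 [453.69679912  80.34309003 105.09045719] ((424.3175354003906, 103.64616394042969), (17.679210662841797, 109.36503601074219), 52.624061584472656)
orange 344 65.25142934499827 ((426.60064697265625, 192.36447143554688), 63.10350799560547) [456.28622188 222.01887808  65.25142934]
 stripe 58 [464.06631165 218.24522068 111.86797611] ((433.5941467285156, 185.46286010742188), (125.75474548339844, 19.32060432434082), 45.38395309448242)
blue [496.43694129 140.58021436  63.10294769]
blue [453.19901383   0.64130018  59.85961845]
blue [393.63287913 147.29418309  57.66407572]
blue [537.20698151 242.08409992  63.20957827]
(355, 310) [324.  41. 117.]
(420, 310) [338. -23. 296.]
(335, 150) [623.  68.  79.]
(370, 130) [614.  25. 226.]
(460, 245) [ 433. -120.  191.]
(430, 80) [668. -53. 289.]
(500, 100) [ 636. -152.  291.]
(360, 330) [297.  41. 173.]
(352, 280) [375.  39.  72.]
```

View pics/crop0.png

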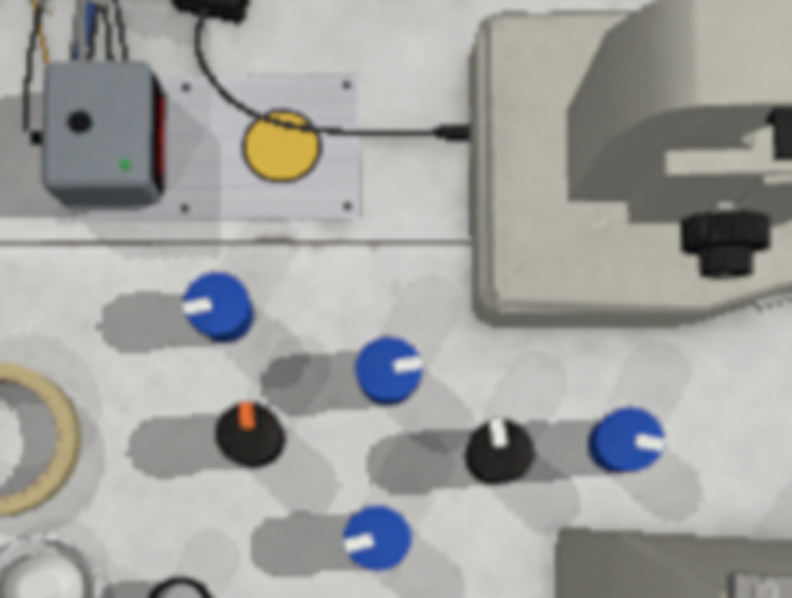

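The crop confirms the stripes: white points up in the image (about +x, leaning to +y), orange likewise. A dark cable crosses the spot's upper edge near crop (281,121), so I'll check its height. I'll refine using ray-plane geometry, because the depth has edge outliers.

```bash
cat >> m.py <<'E'
def onplane(uv,z,name="top"):
    a=world(name,uv,np.full(len(uv),1.));b=world(name,uv,np.full(len(uv),1000.));return a+(b-a)*((z-a[:,2])/(b[:,2]-a[:,2]))[:,None]
E
python3 - <<'E'
from m import *
im,d,W=measure("top0");g=im.astype(int)
for n,(cx,cy) in dict(code=(331,240),orange=(256,236)).items():
    Z=W[...,2];m=np.zeros((420,560),bool);s=np.s_[cy-15:cy+16,cx-15:cx+16];m[s]=(abs(Z[s]-52)<5)
    v,u=np.nonzero(m);P=onplane(np.c_[u,v],52);c=cv2.minEnclosingCircle(P[:,:2].astype(np.float32))
    w=m&((g.max(-1)>100));v,u=np.nonzero(w);S=onplane(np.c_[u,v],52).mean(0)
    c0=P.mean(0);dd=S-c0;print(n,len(P),Z[m].mean(),c,c0,"stripe",S,"yaw",np.degrees(np.arctan2(dd[1],dd[0])),np.hypot(*dd[:2]))
hsv=cv2.cvtColor(im,cv2.COLOR_BGR2HSV);m=cv2.inRange(hsv,(18,120,120),(32,255,255));m[:120]=0;m[175:]=0;m[:,:240]=0;m[:,300:]=0
cn=max(cv2.findContours(m,0,2)[0],key=cv2.contourArea);e=cv2.fitEllipse(cv2.convexHull(cn));print(e);print(onplane(np.array([e[0]]),4))
m=abs(W[...,2]-62)<4;m[:100]=0;m[180:]=0;m[:,:180]=0;m[:,245:]=0
v,u=np.nonzero(m);r=cv2.minAreaRect(onplane(np.c_[u,v],62)[:,:2].astype(np.float32));print(r)
# cable heights
k=(g.max(-1)<70)
for u0 in range(240,326,4):
    vv=np.nonzero(k[110:150,u0])[0]+110
    if len(vv):print(u0,vv.tolist(),W[vv,u0,2].round().tolist(),W[vv,u0,0].round().tolist())
E
```

```text
code 335 52.83532664529291 ((446.37701416015625, 75.00696563720703), 20.079360961914062) [446.42363488  75.02058033  52.        ] stripe [457.75169274  75.43458486  52.        ] yaw 2.0930471777410125 11.335620611535306
orange 334 52.92836957063489 ((457.4925231933594, 223.24293518066406), 20.11985969543457) [457.38975927 223.46076829  52.        ] stripe [469.66198081 224.71184901  52.        ] yaw 5.820858327073093 12.335826865908528
((264.61834716796875, 146.50555419921875), (20.169939041137695, 21.934627532958984), 102.20338439941406)
[[653.22269629 209.57973277   4.        ]]
((652.2741088867188, 316.2606506347656), (66.42288208007812, 82.53290557861328), 89.77842712402344)
240 [117] [12.0] [716.0]
244 [125] [12.0] [698.0]
248 [130] [13.0] [687.0]
260 [137] [14.0] [671.0]
272 [140] [10.0] [666.0]
280 [141] [10.0] [663.0]
312 [141, 142] [31.0, 27.0] [657.0, 656.0]
316 [140, 141, 142, 143] [34.0, 31.0, 29.0, 31.0] [658.0, 656.0, 655.0, 652.0]
320 [140, 141, 142, 143] [33.0, 31.0, 30.0, 32.0] [658.0, 656.0, 654.0, 652.0]
```

Results:
- **Code can:** at (446.4, 75.0), label yaw about 2°.
- **Spot:** at (653.2, 209.6), reader +x at yaw about 90°.
- **Cable:** sits about 10 mm up at x≥662, over the far edge of the spot. I'll place the can about 8 mm short in x (645) to stay clear of it.

Now I'll rise and turn so the jaws lie along world x.

Emit:
{"method": "send_rows", "body": {"steps": [[[0,0,-4.1,-0.12,1],[0,0,-4.1,-0.12,1],[0,0,-4.1,-0.12,1],[0,0,-4.1,-0.12,1],[0,0,-4.1,-0.12,1],[0,0,-4.1,-0.12,1],[0,0,-2,-0.12,1],[0,0,0,-0.12,1],[0,0,0,-0.12,1],[0,0,0,-0.12,1]]]}}

```text
clock: 0.93
position: [164.9, -600.8, 474.8]
ee_rot: [-0.687, 0.727, 0.009, 0.004]
contact_force: [-0.1, 1.2, 0.7]
gripper_width: 85.7
```

Emit:
{"method": "send_rows", "body": {"steps": [[[-2.5,-3.0,0,-0.055,1],[-2.5,-3.0,0,0,1],[-2.5,-3.0,0,0,1],[-2.5,-3.0,0,0,1],[-2.5,-3.0,0,0,1],[-3.5,-2.0,0,0,1],[-3.5,-2.0,0,0,1],[-3.5,-2.0,0,0,1],[-3.5,-2.0,0,0,1],[-3.5,-2.0,0,0,1]]]}}

```text
clock: 1.77
position: [421.4, -297.7, 468.7]
ee_rot: [-0.704, 0.71, 0.018, 0.005]
contact_force: [1.2, -1.5, 0.3]
gripper_width: 85.5
```

Emit:
{"method": "send_rows", "body": {"steps": [[[-4,0,0,0,1],[-4,0,0,0,1],[-4,0,0,0,1],[-4,0,0,0,1],[-4,0,0,0,1],[-4,0,0,0,1],[-4,0,0,0,1],[-4,0,0,0,1],[-2,0,0,0,1],[0,0,0,0,1]]]}}

```text
clock: 2.6
position: [422.6, 61.8, 473.0]
ee_rot: [0.707, -0.707, -0.025, -0.002]
contact_force: [0.2, -0.9, -0.2]
gripper_width: 85.8
```

```bash
cat > rel.py <<'E'
import sys
from h import *
from scipy.spatial.transform import Rotation as R
s=arm.read_state();M=R.from_quat(s["ee_rot"]).as_matrix()
print(s["clock"],s["position"].round(1),"yaw_y",np.degrees(np.arctan2(M[1,1],M[0,1])).round(2),"z",M[:,2].round(3),"q",s["joints"].round(3),"w",s["gripper_width"],"F",s["contact_force"].round(1))
t=np.array(list(map(float,sys.argv[1:4])));print("tool shift cm",(M.T@(t-s["position"])/10).round(2))
E
python3 rel.py 446.4 75 130
```

```text
2.6 [422.6  61.8 473. ] yaw_y -179.95 z [-0.033  0.038 -0.999] q [ 0.488 -0.018  0.169 -0.05  -1.768 -0.498] w 85.83169999322023 F [ 0.2 -0.9 -0.2]
tool shift cm [-1.000e-02 -3.510e+00  3.423e+01]
```

Emit:
{"method": "send_rows", "body": {"steps": [[[0,-0.6,4,0,1],[0,-0.6,4,0,1],[0,-0.6,4,0,1],[0,-0.6,4,0,1],[0,-0.6,4,0,1],[0,-0.5,4,0,1],[0,0,4,0,1],[0,0,3,0,1],[0,0,1,0,1],[0,0,0,0,1]]]}}

```text
clock: 3.43
position: [447.8, 71.4, 140.4]
ee_rot: [0.707, -0.707, -0.024, -0.004]
contact_force: [-0.3, -0.4, 0.6]
gripper_width: 85.2
```

```bash
python3 rel.py 446.4 75 70
```

```text
3.4333 [447.8  71.4 140.4] yaw_y -179.95 z [-0.028  0.039 -0.999] q [ 0.482  0.17  -0.455 -0.058 -0.954 -0.447] w 85.23612973904005 F [-0.3 -0.4  0.6]
tool shift cm [-0.08 -0.06  7.05]
```

Emit:
{"method": "send_rows", "body": {"steps": [[[-0.08,-0.06,3,0,1],[0,0,3,0,1],[0,0,3,0,1],[0,0,2,0,1],[0,0,0.9,0,1],[0,0,0,0,1]]]}}

```text
clock: 3.93
position: [451.1, 76.3, 22.1]
ee_rot: [-0.707, 0.707, 0.021, 0.008]
contact_force: [-0.2, 0.2, -0.5]
gripper_width: 85.5
```

```bash
python3 rel.py 446.4 75 20; python3 -c "
from h import *
im,d=shot('top','top1');c=im[170:300,230:430];cv2.imwrite('pics/c1.png',cv2.resize(c,None,fx=4,fy=4,interpolation=2))"
```

```text
3.9333 [451.1  76.3  22.1] yaw_y 179.98 z [-0.018  0.042 -0.999] q [ 0.489  0.348 -0.589 -0.076 -0.632 -0.429] w 85.51567933956585 F [-0.2  0.2 -0.5]
tool shift cm [0.13 0.47 0.21]
```

View pics/c1.png

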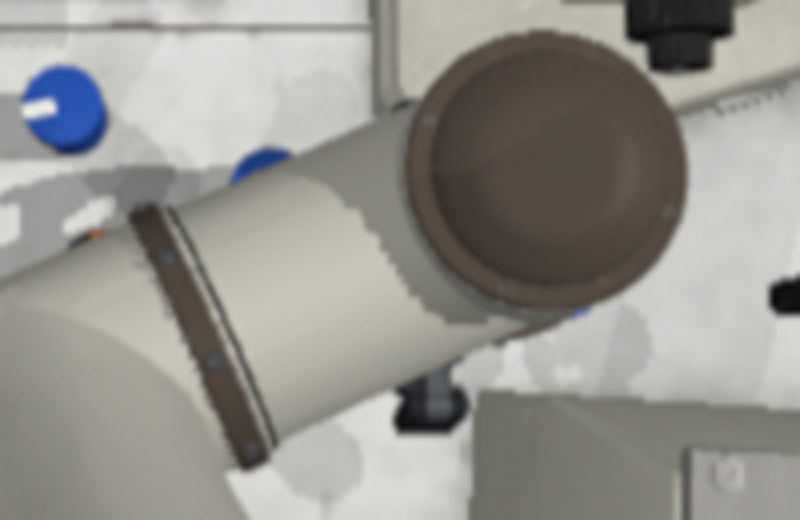

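The wrist hides the can from above, and one finger tip shows at crop (430,400). I'll correct the 5 mm offset and close.

Emit:
{"method": "send_rows", "body": {"steps": [[[0.13,0.45,0.1,0,1],[0,0,0,0,0],[0,0,0,0,0],[0,0,0,0,0],[0,0,0,0,0],[0,0,0,0,0],[0,0,0,0,0]]]}}

```text
clock: 4.57
position: [451.7, 76.6, 28.2]
ee_rot: [0.707, -0.707, -0.018, -0.016]
contact_force: [-0.3, -0.3, -0.3]
gripper_width: 12.5
```

```bash
python3 rel.py 446.4 75 120
```

```text
4.5667 [451.7  76.6  28.2] yaw_y -179.97 z [-0.004  0.048 -0.999] q [ 0.49   0.331 -0.593 -0.075 -0.629 -0.43 ] w 12.48879742494549 F [-0.3 -0.3 -0.3]
tool shift cm [-0.28  0.56 -9.17]
```

The jaws closed to 12.5 mm, so they missed the can. I'll check where the finger really was from the picture taken before closing.

Run:
```python
from m import *
im,d,W=measure("top1")
for v in range(258,282,2):
    print(v,[tuple(W[v,u].round().astype(int).tolist()) for u in range(330,348,4)])
im,d=shot("top","top2");s,_=shot("side","side2");c=np.hstack([cv2.resize(im[170:300,230:430],None,fx=2,fy=2),cv2.resize(s[150:280,190:390],None,fx=2,fy=2)]);cv2.imwrite("pics/c2.png",c)
```

```text
258 [(405, 103, 373), (405, 98, 371), (406, 93, 366), (406, 87, 361), (406, 81, 351)]
260 [(403, 103, 372), (403, 97, 366), (403, 92, 361), (404, 86, 348), (414, 42, 5)]
262 [(401, 102, 366), (401, 97, 359), (406, 73, 164), (407, 62, 121), (410, 42, 5)]
264 [(398, 102, 360), (404, 76, 112), (403, 73, 164), (404, 62, 116), (406, 42, 4)]
266 [(400, 83, 112), (400, 79, 152), (399, 74, 166), (400, 65, 150), (402, 42, 2)]
268 [(397, 81, 93), (396, 80, 167), (396, 74, 167), (396, 67, 164), (396, 60, 166)]
270 [(393, 85, 136), (393, 80, 164), (393, 74, 167), (393, 67, 166), (393, 61, 168)]
272 [(390, 85, 134), (390, 81, 167), (390, 74, 165), (390, 67, 166), (390, 61, 168)]
274 [(386, 85, 136), (386, 80, 160), (386, 73, 162), (386, 67, 160), (386, 60, 162)]
276 [(383, 85, 136), (383, 78, 135), (383, 71, 140), (383, 64, 137), (382, 42, 3)]
278 [(378, 75, 3), (378, 67, 5), (378, 59, 5), (378, 51, 5), (378, 42, 2)]
280 [(374, 75, 3), (374, 67, 5), (374, 59, 3), (374, 51, 3), (374, 43, 4)]
```

View pics/c2.png

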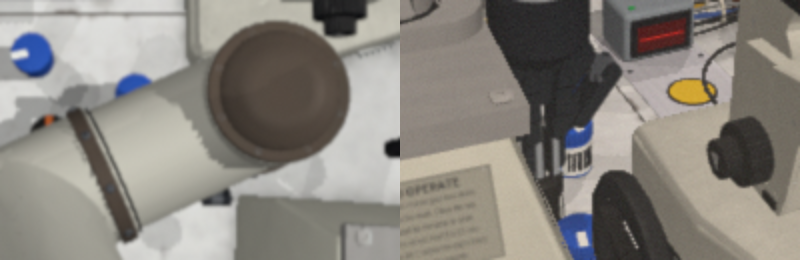

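The finger position agrees with the reported pose, and the can isn't visible in either view. I'll open, rise and move aside to look.

Emit:
{"method": "send_rows", "body": {"steps": [[[0,0,0,0,1],[0,0,0,0,1],[0,0,0,0,1],[0,0,0,0,1],[0,0,-2,0,1],[0,0,-4,0,1],[0,0,-4,0,1],[0,0,-4,0,1],[0,0,-4,0,1],[0,0,-4,0,1]]]}}

```text
clock: 5.5
position: [446.4, 63.4, 246.6]
ee_rot: [-0.706, 0.708, 0.023, 0.002]
contact_force: [0.5, 1.0, -0.8]
gripper_width: 85.5
```

Emit:
{"method": "send_rows", "body": {"steps": [[[0,0,-4,0,1],[0,0,-4,0,1],[0,0,-4,0,1],[0,0,-4,0,1],[4,0,-4,0,1],[4,0,-2,0,1],[4,0,0,0,1],[4,0,0,0,1],[4,0,0,0,1],[2,0,0,0,1]]]}}

```text
clock: 6.33
position: [452.1, -155.8, 465.2]
ee_rot: [0.711, -0.703, -0.016, -0.013]
contact_force: [0.9, 0.1, 0.2]
gripper_width: 85.3
```

```bash
python3 rel.py 446 75 300; python3 -c "
from h import *
im,d=shot('top','top3');cv2.imwrite('pics/c3.png',cv2.resize(im[100:290,180:420],None,fx=3,fy=3,interpolation=2))"
```

```text
6.3333 [ 452.1 -155.8  465.2] yaw_y -179.37 z [-0.005  0.041 -0.999] q [-0.02   0.071  0.239 -0.041 -1.744  0.024] w 85.33423653938291 F [0.9 0.1 0.2]
tool shift cm [-22.39   0.28  17.45]
```

View pics/c3.png

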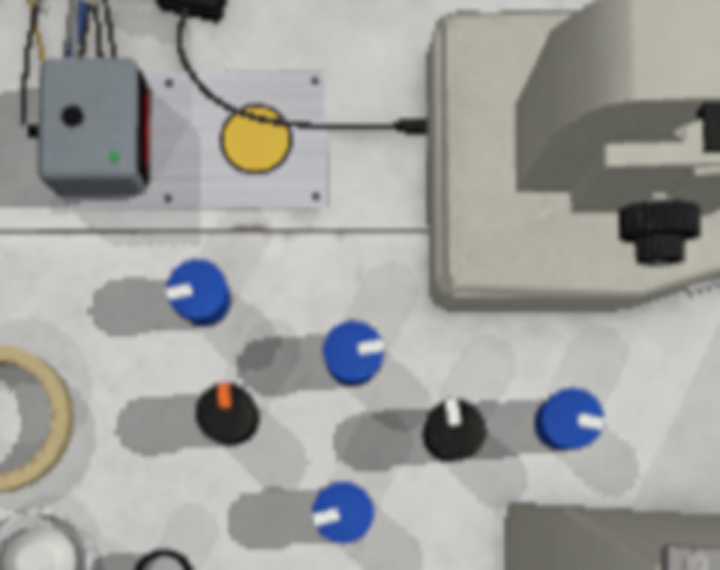

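The can still stands as before, so the fingers must have closed above its lid. That suggests the reported z disagrees with the real tip height. I'll check the tips in the side view against the projected TCP.

Run:
```python
from m import *
s=arm.read_state();im,d=shot("side","side3");c=optics.get_calibration("side")
p,_=cv2.projectPoints(np.array([s["position"],s["position"]+[0,0,100]]),np.array(c["rvec"],float),np.array(c["tvec"],float),np.array(c["K"]),None)
p=p.reshape(-1,2);print(p,s["position"])
o=cv2.resize(im,(784,588),interpolation=2)
for q in p: cv2.circle(o,tuple(int(x*1.4) for x in q),4,(0,255,0),1)
cv2.imwrite("pics/s3.png",o)
im,d,W=measure("top3");g=im.astype(int);cx,cy=331,240
m=np.zeros((420,560),bool);S=np.s_[cy-18:cy+19,cx-18:cx+19];m[S]=abs(W[S][...,2]-52)<5
v,u=np.nonzero(m);P=onplane(np.c_[u,v],52);w=m&(g.max(-1)>100);v,u=np.nonzero(w);Q=onplane(np.c_[u,v],52).mean(0)
a=cv2.minEnclosingCircle(P[:,:2].astype(np.float32));dd=Q-P.mean(0);print(a,P.mean(0),np.degrees(np.arctan2(dd[1],dd[0])))
```

```text
[[ 336.37003712  -26.91130096]
 [ 342.70856017 -198.73483474]] [ 452.14401186 -157.40581448  464.7775721 ]
((446.4396057128906, 75.2243881225586), 20.149272918701172) [446.39480051  75.10156539  52.        ] 1.274020875257832
```

View pics/s3.png

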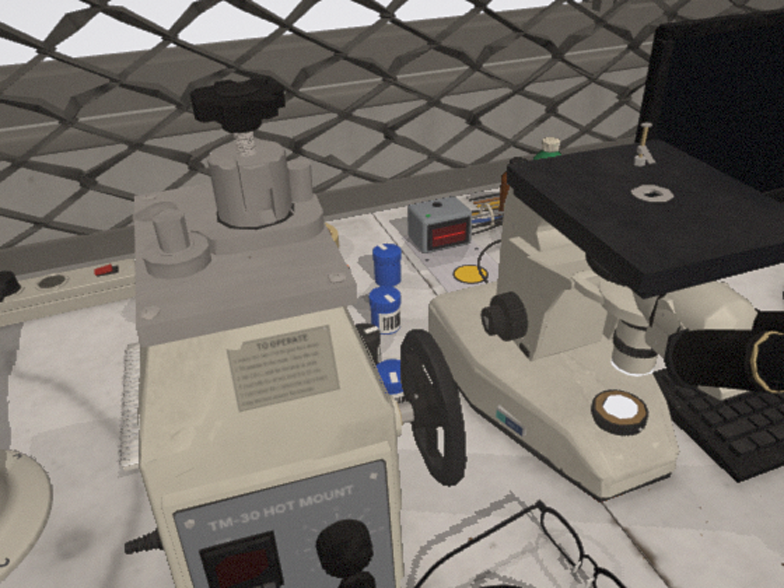

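The TCP is out of the side camera's frame here. The code can's lid shows at (370,335) of this enlarged view, and its pose is unchanged (446.4, 75.1, yaw 1–2°). Side2 caught the closed fingers, so I'll use its depth numbers.

Run:
```python
from m import *
c=optics.get_calibration("side")
for z in(28,50,70,101):
    print(z,cv2.projectPoints(np.array([[451.7,76.6,z]]),np.array(c["rvec"],float),np.array(c["tvec"],float),np.array(c["K"]),None)[0].ravel().round(1))
d=np.load("pics/side2.npy");im=cv2.imread("pics/side2.png")
for v in range(200,262,3):
    us=range(254,274,3);P=world("side",[(u,v) for u in us],[d[v,u] for u in us]);print(v,[(*p.round().astype(int).tolist(),int(im[v,u].mean())) for p,u in zip(P,us)])
```

```text
28 [262.6 246.3]
50 [262.  235.8]
70 [261.4 225.9]
101 [260.5 210. ]
200 [(435, 52, 138, 59), (441, 55, 136, 48), (447, 59, 132, 51), (270, -518, 518, 48), (457, 61, 128, 44), (459, 54, 131, 47), (464, 53, 131, 51)]
203 [(365, -188, 295, 125), (440, 53, 131, 50), (445, 54, 129, 113), (270, -518, 518, 35), (456, 60, 123, 41), (458, 52, 127, 50), (463, 53, 126, 49)]
206 [(365, -189, 293, 122), (439, 51, 128, 51), (445, 55, 124, 95), (457, 80, 105, 37), (456, 61, 117, 40), (459, 55, 120, 50), (463, 54, 120, 47)]
209 [(365, -188, 289, 122), (439, 53, 121, 49), (444, 55, 118, 62), (456, 77, 102, 42), (455, 59, 113, 42), (460, 60, 111, 50), (465, 60, 110, 52)]
212 [(365, -189, 287, 119), (441, 61, 110, 47), (446, 60, 109, 83), (455, 74, 98, 50), (456, 61, 106, 47), (460, 60, 105, 52), (465, 59, 105, 51)]
215 [(364, -189, 284, 125), (440, 59, 105, 52), (445, 60, 104, 64), (454, 73, 93, 46), (455, 61, 101, 38), (460, 59, 100, 52), (465, 60, 99, 52)]
218 [(435, 58, 102, 53), (440, 60, 100, 52), (445, 59, 99, 56), (453, 70, 89, 42), (457, 67, 90, 50), (461, 62, 92, 52), (467, 66, 88, 58)]
221 
[... 1352 characters left out ...]
114), (444, 51, 46, 58), (450, 51, 43, 48), (456, 56, 38, 73), (475, 96, 3, 165)]
251 [(362, -190, 244, 174), (365, -189, 243, 179), (368, -188, 241, 127), (379, -163, 219, 107), (450, 54, 35, 48), (456, 56, 32, 83), (472, 89, 2, 162)]
254 [(361, -191, 242, 176), (364, -191, 241, 174), (367, -191, 240, 170), (381, -155, 209, 116), (451, 57, 27, 53), (456, 57, 25, 67), (469, 81, 3, 158)]
257 [(361, -192, 239, 176), (364, -192, 239, 176), (367, -192, 237, 179), (370, -190, 234, 129), (381, -165, 212, 111), (455, 57, 19, 70), (466, 74, 2, 146)]
260 [(360, -193, 237, 177), (363, -193, 236, 176), (366, -194, 235, 179), (369, -192, 233, 156), (449, 55, 16, 82), (441, 11, 53, 70), (445, 9, 52, 79)]
```

Side2 shows the finger tips resting on the lid at z≈52 while the reported TCP was 28. The reported z is therefore about 24 mm low here, while x and y agree. I'll go back and descend to a reported z of about −8, with the knuckle height in the top depth as a cross-check.

Emit:
{"method": "send_rows", "body": {"steps": [[[-4,0,0,0,1],[-4,0,0,0,1],[-4,0,0,0,1],[-4,0,0,0,1],[-4,0,1,0,1],[-3,0,4,0,1],[-0.2,0,4,0,1],[0,0,4,0,1],[0,0,4,0,1],[0,0,4,0,1]]]}}

```text
clock: 7.27
position: [452.4, 94.3, 270.8]
ee_rot: [0.709, -0.704, -0.014, -0.023]
contact_force: [1.4, 0.4, -0.5]
gripper_width: 85.4
```

Emit:
{"method": "send_rows", "body": {"steps": [[[0,0,4,0,1],[0,0,4,0,1],[0,0,3,0,1],[0,0,2,0,1],[0,0,0,0,1]]]}}

```text
clock: 7.68
position: [444.0, 102.7, 127.6]
ee_rot: [0.711, -0.703, -0.018, -0.016]
contact_force: [-0.3, 0.1, 0.7]
gripper_width: 85.5
```

```bash
python3 rel.py 446.4 75 -8
```

```text
7.6833 [444.  102.7 127.6] yaw_y -179.33 z [-0.003  0.048 -0.999] q [ 0.553  0.174 -0.49  -0.055 -0.885 -0.506] w 85.50207340729682 F [-0.3  0.1  0.7]
tool shift cm [ 3.42 -0.24 13.41]
```

Emit:
{"method": "send_rows", "body": {"steps": [[[2.8,-0.2,0,0,1],[0,0,3,0,1],[0,0,2,0,1],[0,0,0,0,1]]]}}

```text
clock: 8.02
position: [448.8, 79.6, 78.8]
ee_rot: [0.713, -0.701, -0.017, -0.019]
contact_force: [0.1, -0.4, -0.1]
gripper_width: 85.1
```

```bash
python3 rel.py 446.4 75 -8
cat > k.py <<'E'
from m import *
import sys
shot("top",sys.argv[1]);im,d,W=measure(sys.argv[1])
s=W[255:285,325:350].reshape(-1,3);p=s[(s[:,2]>100)&(s[:,0]<400)&(s[:,0]>380)&(s[:,1]<90)]
print("knuckle top",np.percentile(p[:,2],[50,90,97]) if len(p) else None)
E
python3 k.py top4
```

```text
8.0167 [448.8  79.6  78.8] yaw_y -178.99 z [ 0.003  0.05  -0.999] q [ 0.501  0.241 -0.553 -0.063 -0.751 -0.438] w 85.14760541473956 F [ 0.1 -0.4 -0.1]
tool shift cm [0.89 0.28 8.64]
knuckle top [220.8494788  417.85719606 423.13115039]
```

Emit:
{"method": "send_rows", "body": {"steps": [[[0.6,0.2,2,0,1],[0.2,0.1,2,0,1],[0.1,0,2,0,1],[0,0,1.5,0,1],[0,0,0.8,0,1],[0,0,0,0,1]]]}}

```text
clock: 8.57
position: [459.6, 82.7, 7.4]
ee_rot: [0.716, -0.697, -0.011, -0.032]
contact_force: [-0.9, 0.1, -0.4]
gripper_width: 85.3
```

```bash
python3 rel.py 446.4 75 -8; python3 k.py top5
```

```text
8.5667 [459.6  82.7   7.4] yaw_y -178.52 z [ 0.03   0.061 -0.998] q [ 0.497  0.367 -0.618 -0.078 -0.532 -0.404] w 85.33508586844822 F [-0.9  0.1 -0.4]
tool shift cm [0.82 1.38 1.45]
knuckle top [146.87506342 340.5360196  347.32511563]
```

The pose drifts in +x during each descent. I'll correct laterally, then lower in small steps.

Emit:
{"method": "send_rows", "body": {"steps": [[[0.5,0.9,0,0,1],[0.3,0.6,0,0,1],[0,0,0,0,1]]]}}

```text
clock: 8.87
position: [446.7, 75.5, 10.6]
ee_rot: [0.717, -0.696, -0.009, -0.036]
contact_force: [-0.3, -0.1, 0.7]
gripper_width: 85.1
```

```bash
python3 rel.py 446.4 75 -6
```

```text
8.8667 [446.7  75.5  10.6] yaw_y -178.41 z [ 0.037  0.065 -0.997] q [ 0.497  0.34  -0.653 -0.079 -0.515 -0.4  ] w 85.05860132999383 F [-0.3 -0.1  0.7]
tool shift cm [0.15 0.1  1.65]
```

Emit:
{"method": "send_rows", "body": {"steps": [[[0.15,0.2,0.9,0,1],[0,0.15,0.9,0,1],[0,0,0,0,0.3],[0,0,0,0,0.3]]]}}

```text
clock: 9.2
position: [444.8, 75.2, -4.1]
ee_rot: [0.717, -0.696, -0.008, -0.04]
contact_force: [0.6, -0.1, 0.6]
gripper_width: 64.0
```

```bash
python3 rel.py 446.4 75 -6
```

```text
9.2 [444.8  75.2  -4.1] yaw_y -178.39 z [ 0.044  0.068 -0.997] q [ 0.499  0.364 -0.674 -0.087 -0.462 -0.393] w 64.02973588437453 F [ 0.6 -0.1  0.6]
tool shift cm [ 0.04 -0.15  0.19]
```

Emit:
{"method": "send_rows", "body": {"steps": [[[0,-0.1,0,0,0],[0,0,0,0,0],[0,0,0,0,0],[0,0,0,0,0],[0,0,0,0,0]]]}}

```text
clock: 9.62
position: [447.1, 75.7, -1.9]
ee_rot: [0.717, -0.696, -0.007, -0.042]
contact_force: [0.1, -0.8, -1.8]
gripper_width: 38.5
```

```bash
python3 rel.py 644 209 200
```

```text
9.6167 [447.1  75.7  -1.9] yaw_y -178.38 z [ 0.048  0.07  -0.996] q [ 0.497  0.362 -0.67  -0.086 -0.466 -0.392] w 38.486675289815395 F [ 0.1 -0.8 -1.8]
tool shift cm [-14.05 -21.04 -18.26]
```

Gripped, with a width of 38.5 mm on the can. Now lift and turn.

Emit:
{"method": "send_rows", "body": {"steps": [[[0,0,-2,0,0],[0,0,-3,0,0],[0,0,-3,0,0],[0,0,-3,-0.12,0],[0,0,-3,-0.12,0],[0,0,-2,-0.12,0],[0,0,0,-0.12,0],[0,0,0,-0.12,0],[0,0,0,-0.12,0],[0,0,0,-0.12,0]]]}}

```text
clock: 10.45
position: [435.7, 62.5, 164.0]
ee_rot: [0.943, -0.329, 0.008, -0.038]
contact_force: [-0.7, 0.1, -2.3]
gripper_width: 38.6
```

```bash
python3 rel.py 644 209 160
```

```text
10.45 [435.7  62.5 164. ] yaw_y -128.48 z [ 0.04   0.067 -0.997] q [ 0.482  0.08  -0.499 -0.051 -0.926  0.447] w 38.61217564414309 F [-0.7  0.1 -2.3]
tool shift cm [  7.21 -24.33   2.22]
```

Emit:
{"method": "send_rows", "body": {"steps": [[[0,0,0,-0.12,0],[0,0,0,-0.12,0],[0,0,0,-0.12,0],[0,0,0,-0.12,0],[0,0,0,-0.12,0],[0,0,0,-0.04,0],[3,-2,0,0,0],[3,-2,0,0,0],[3,-2,0,0,0],[0,0,0,0,0]]]}}

```text
clock: 11.28
position: [520.6, 120.9, 166.7]
ee_rot: [0.999, -0.001, 0.014, -0.033]
contact_force: [0.9, 0.1, -2.3]
gripper_width: 38.3
```

```bash
python3 rel.py 644 209 120
```

```text
11.2833 [520.6 120.9 166.7] yaw_y -90.05 z [ 0.029  0.065 -0.997] q [ 0.504  0.243 -0.286 -0.052 -0.986  1.092] w 38.29789649354303 F [ 0.9  0.1 -2.3]
tool shift cm [12.18 -8.5   5.59]
```

Emit:
{"method": "send_rows", "body": {"steps": [[[3,-2.2,0,0,0],[3,-2.2,0,0,0],[3,-2.2,1,0,0],[2.5,-2,2,0,0],[0,0,2,0,0],[0,0,0,0,0]]]}}

```text
clock: 11.78
position: [635.1, 210.6, 115.9]
ee_rot: [1.0, -0.002, 0.008, -0.031]
contact_force: [-1.6, 0.1, -3.0]
gripper_width: 38.6
```

```bash
python3 rel.py 644 209 60
python3 - <<'E'
from m import *
im,d=shot("side","side6");t,_=shot("top","top6")
cv2.imwrite("pics/c6.png",np.hstack([cv2.resize(im[100:240,240:380],(560,560),interpolation=2),cv2.resize(t[90:190,190:300],(240,218))[:,:] if 0 else np.zeros((560,1,3),np.uint8)]))
E
```

```text
11.7833 [635.1 210.6 115.9] yaw_y -90.2 z [ 0.016  0.061 -0.998] q [ 0.539  0.51  -0.005 -0.052 -1.011  1.055] w 38.618163248170205 F [-1.6  0.1 -3. ]
tool shift cm [0.8  0.5  5.59]
```

View pics/c6.png

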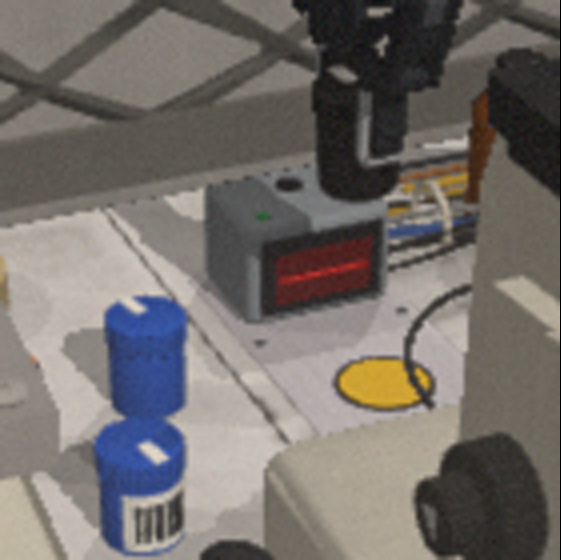

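The held can is at crop (355,140), bottom edge near (357,197), with its bare side toward the camera and the label toward the window. I'll measure its true position from the side depth.

```bash
cat > canpos.py <<'E'
from m import *
import sys
from scipy.optimize import least_squares
tag=sys.argv[1];u0,u1,v0,v1=map(int,sys.argv[2:6])
d=np.load(f"pics/{tag}.npy");im=cv2.imread(f"pics/{tag}.png")
v,u=np.mgrid[v0:v1,u0:u1];m=(d[v,u]>0);v,u=v[m],u[m];P=world("side",np.c_[u,v],d[v,u])
med=np.median(P,0);k=np.linalg.norm(P[:,:2]-med[:2],axis=1)<25;P=P[k]
f=lambda p:np.hypot(P[:,0]-p[0]-p[2]*(P[:,2]-med[2]),P[:,1]-p[1]-p[3]*(P[:,2]-med[2]))-19.2
r=least_squares(f,[med[0]-5,med[1]+15,0,0],loss="soft_l1");print(len(P),r.x.round(3),"rms",np.sqrt((f(r.x)**2).mean()),"zmed",med[2],"zrange",np.percentile(P[:,2],[1,3,97]))
E
python3 canpos.py side6 320 338 124 150; python3 rel.py 644 209 60
python3 - <<'E'
from m import *
d=np.load("pics/side6.npy");im=cv2.imread("pics/side6.png")
for v in range(118,156,2):
    print(v,[(*world("side",[(u,v)],[d[v,u]])[0].round().astype(int).tolist(),) for u in (322,326,329,332,336)])
E
```

```text
454 [ 6.35791e+02  2.00001e+02  4.90000e-02 -3.86000e-01] rms 2.579241693182117 zmed 147.70701755705085 zrange [119.23413721 120.60385936 173.97534418]
11.8833 [636.8 210.4 120.3] yaw_y -90.13 z [ 0.022  0.062 -0.998] q [ 0.539  0.505 -0.003 -0.05  -1.012  1.055] w 38.9021398776227 F [-0.1 -0.7 -1. ]
tool shift cm [0.59 0.52 6.02]
118 [(624, 220, 171), (630, 215, 172), (635, 214, 171), (621, 173, 190), (621, 159, 195)]
120 [(621, 214, 170), (626, 208, 171), (632, 207, 171), (621, 174, 186), (619, 154, 193)]
122 [(619, 209, 168), (623, 200, 171), (629, 201, 170), (621, 173, 182), (620, 157, 189)]
124 [(614, 198, 170), (620, 195, 170), (622, 187, 173), (625, 180, 175), (630, 175, 176)]
126 [(614, 198, 166), (619, 191, 168), (622, 187, 169), (625, 180, 171), (629, 173, 173)]
128 [(614, 198, 162), (618, 190, 164), (623, 188, 164), (625, 180, 167), (629, 172, 170)]
130 [(614, 197, 158), (620, 193, 159), (624, 189, 160), (625, 180, 163), (630, 174, 165)]
132 [(615, 200, 153), (620, 193, 155), (623, 188, 156), (625, 180, 160), (630, 174, 161)]
134 [(615, 199, 149), (619, 191, 152), (622, 18
[... 229 characters left out ...]
(616, 201, 136), (621, 195, 138), (626, 192, 138), (627, 181, 143), (635, 181, 141)]
142 [(616, 201, 132), (621, 194, 134), (625, 191, 135), (630, 188, 135), (640, 190, 132)]
144 [(617, 203, 127), (621, 193, 131), (625, 190, 131), (632, 191, 129), (640, 191, 128)]
146 [(617, 201, 124), (620, 192, 127), (626, 191, 127), (631, 189, 126), (640, 190, 124)]
148 [(617, 203, 119), (622, 196, 121), (626, 191, 122), (630, 186, 124), (641, 191, 120)]
150 [(664, 299, 61), (671, 294, 62), (627, 193, 117), (684, 292, 60), (691, 288, 61)]
152 [(659, 289, 62), (667, 287, 61), (674, 286, 60), (681, 285, 59), (690, 286, 57)]
154 [(657, 284, 60), (666, 284, 58), (673, 283, 57), (679, 281, 57), (689, 283, 54)]
```

The can centre is about (635.5, 209), with the lid at 171 and the bottom at about 119 for a reported z of 118. Bottom height equals reported z plus about 1, matching the value at pick. So I'll lower to a reported z of about 5 at x≈644.

Emit:
{"method": "send_rows", "body": {"steps": [[[0.4,0.2,3,0,0],[0.2,0.2,3,0,0],[0,0.1,2,0,0],[0,0,0,0,0]]]}}

```text
clock: 12.22
position: [647.6, 210.0, 48.4]
ee_rot: [0.999, -0.001, 0.018, -0.034]
contact_force: [-0.8, -0.5, -2.5]
gripper_width: 38.5
```

```bash
python3 rel.py 645 209.5 6
```

```text
12.2167 [647.6 210.   48.4] yaw_y -90.05 z [ 0.035  0.068 -0.997] q [ 0.531  0.586 -0.061 -0.053 -0.86   1.072] w 38.5013981482376 F [-0.8 -0.5 -2.5]
tool shift cm [-0.41  0.34  4.22]
```

Emit:
{"method": "send_rows", "body": {"steps": [[[-0.4,0.15,1.5,0,0],[-0.2,0.1,1.2,0,0],[-0.1,0.1,0.7,0,0],[0,0,0.3,0,0]]]}}

```text
clock: 12.55
position: [645.0, 208.6, 20.9]
ee_rot: [0.999, -0.001, 0.024, -0.036]
contact_force: [-0.2, -0.4, -1.8]
gripper_width: 38.5
```

```bash
python3 rel.py 645 209.5 5
python3 - <<'E'
from m import *
im,d=shot("side","side7");cv2.imwrite("pics/c7.png",cv2.resize(im[100:240,240:380],(560,560),interpolation=2))
E
```

```text
12.55 [645.  208.6  20.9] yaw_y -89.97 z [ 0.048  0.072 -0.996] q [ 0.532  0.608 -0.103 -0.053 -0.783  1.074] w 38.49382575416041 F [-0.2 -0.4 -1.8]
tool shift cm [-0.07  0.02  1.59]
```

View pics/c7.png

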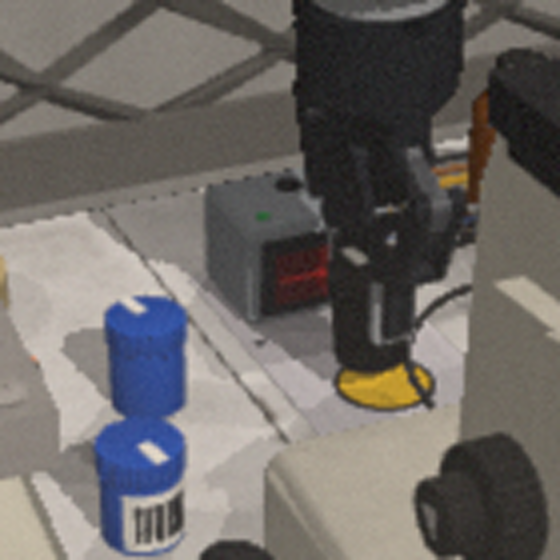

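The can hangs about 18 mm above the spot, bottom near crop (370,360), clear of the cable. Lower the rest of the way.

Emit:
{"method": "send_rows", "body": {"steps": [[[-0.15,0.1,0.7,0,0],[-0.1,0.05,0.5,0,0],[0,0,0.3,0,0],[0,0,0,0,0]]]}}

```text
clock: 12.93
position: [646.0, 209.2, 9.8]
ee_rot: [0.999, -0.0, 0.028, -0.038]
contact_force: [-0.4, 0.7, -0.8]
gripper_width: 38.5
```

```bash
python3 rel.py 645 209.5 5
```

```text
12.9333 [646.  209.2   9.8] yaw_y -89.89 z [ 0.055  0.075 -0.996] q [ 0.533  0.619 -0.116 -0.054 -0.751  1.076] w 38.49531385271967 F [-0.4  0.7 -0.8]
tool shift cm [-0.12  0.01  0.47]
```

Emit:
{"method": "send_rows", "body": {"steps": [[[-0.1,0,0.4,0,0],[0,0,0.2,0,0],[0,0,0.1,0,0]]]}}

```text
clock: 13.18
position: [646.2, 210.1, 3.1]
ee_rot: [0.999, 0.0, 0.029, -0.038]
contact_force: [0.3, -1.5, 3.4]
gripper_width: 38.6
```

```bash
python3 rel.py 645 209.5 5
python3 - <<'E'
from m import *
im,d=shot("side","side8")
for v in range(176,204,2):
    print(v,[(*world("side",[(u,v)],[d[v,u]])[0].round().astype(int).tolist(),) for u in (323,326,329,332,336)])
E
```

```text
13.1833 [646.2 210.1   3.1] yaw_y -89.85 z [ 0.057  0.076 -0.995] q [ 0.534  0.627 -0.121 -0.054 -0.735  1.076] w 38.646995888353906 F [ 0.3 -1.5  3.4]
tool shift cm [-0.11  0.05 -0.2 ]
176 [(623, 207, 55), (627, 203, 57), (633, 201, 56), (628, 178, 69), (629, 163, 77)]
178 [(620, 201, 55), (626, 198, 55), (630, 195, 55), (630, 182, 63), (635, 175, 65)]
180 [(623, 206, 47), (623, 193, 54), (627, 188, 55), (630, 182, 58), (634, 172, 62)]
182 [(622, 204, 44), (624, 194, 48), (627, 188, 51), (631, 184, 52), (636, 176, 56)]
184 [(623, 205, 38), (624, 194, 44), (629, 190, 45), (631, 184, 48), (635, 173, 53)]
186 [(622, 204, 34), (625, 196, 38), (629, 191, 40), (631, 182, 44), (637, 176, 46)]
188 [(625, 209, 26), (626, 197, 33), (629, 190, 36), (632, 183, 39), (635, 174, 44)]
190 [(625, 210, 21), (628, 201, 25), (630, 193, 29), (632, 183, 35), (637, 176, 38)]
192 [(627, 214, 14), (628, 200, 21), (630, 193, 25), (635, 188, 26), (641, 183, 28)]
194 [(632, 223, 3), (627, 199, 18), (632, 195, 18), (636, 190, 21), (643, 186, 21)]
196 [(627, 213, 5), (627, 199, 12), (633, 197, 12), (637, 192, 14), (644, 188, 15)]
198 [(625, 208, 3), (628, 201, 7), (632, 196, 9), (637, 191, 10), (644, 189, 10)]
200 [(622, 201, 4), (627, 198, 4), (632, 195, 5), (637, 191, 5), (644, 188, 5)]
202 [(618, 194, 4), (625, 193, 2), (629, 188, 4), (635, 187, 3), (643, 185, 3)]
```

The can is on the plate: Fz turned positive, the bottom is at about 4 and the lid at about 55. Release and rise.

Emit:
{"method": "send_rows", "body": {"steps": [[[0,0,0,0,0.6],[0,0,0,0,0.65],[0,0,0,0,0.7],[0,0,0,0,0.7],[0,0,-0.5,0,0.7],[0,0,-1,0,0.7],[0,0,-1.5,0,0.7],[0,0,-2,0,0.7],[0,0,-2,0,0.7],[0,0,-3,0,0.7]]]}}

```text
clock: 14.07
position: [637.2, 201.0, 102.8]
ee_rot: [0.999, 0.0, 0.024, -0.035]
contact_force: [0.2, -0.3, -0.9]
gripper_width: 59.5
```

Emit:
{"method": "send_rows", "body": {"steps": [[[0,0,-4,0,0.7],[0,0,-4,0,0.7],[0,0,-4,0,0.7],[0,0,-4,0,0.7],[0,0,-4,0,0.7],[-3,3,-3,0,0.7],[-4,3,0,0,0.7],[-4,3,0,0,0.7],[-4,3,0,0,0.7],[-4,3,0,0,0.7]]]}}

```text
clock: 14.9
position: [466.6, 57.4, 328.4]
ee_rot: [0.998, 0.002, 0.038, -0.039]
contact_force: [-0.1, -0.3, 1.0]
gripper_width: 59.7
```

```bash
python3 rel.py 645 209.5 5
python3 - <<'E'
from m import *
im,d=shot("side","side9");t,_=shot("top","top9")
cv2.imwrite("pics/c9.png",np.hstack([cv2.resize(im[120:240,260:360],(400,480),interpolation=2),cv2.resize(t[100:196,186:266+0],(400,480),interpolation=2)]))
im,d,W=measure("top9");g=im.astype(int)
for n,(cx,cy,z) in dict(code=(265,142,56),orange=(256,236,52)).items():
    m=np.zeros((420,560),bool);S=np.s_[cy-20:cy+21,cx-20:cx+21];m[S]=abs(W[S][...,2]-z)<5
    v,u=np.nonzero(m);P=onplane(np.c_[u,v],z)
    if len(P)<50: print(n,"hidden",len(P));continue
    w=m&(g.max(-1)>100);v,u=np.nonzero(w);Q=onplane(np.c_[u,v],z).mean(0);dd=Q-P.mean(0)
    print(n,len(P),W[m][:,2].mean(),cv2.minEnclosingCircle(P[:,:2].astype(np.float32)),P.mean(0),"yaw",np.degrees(np.arctan2(dd[1],dd[0])),np.hypot(*dd[:2]))
E
```

```text
14.9 [466.6  57.4 328.4] yaw_y -89.6 z [ 0.076  0.079 -0.994] q [ 0.441 -0.003 -0.168 -0.04  -1.303  1.143] w 59.74888060807834 F [-0.1 -0.3  1. ]
tool shift cm [ 15.35 -12.5   34.7 ]
code 316 56.501341544274176 ((647.923095703125, 210.0950469970703), 20.647947311401367) [647.87849264 210.03151681  56.        ] yaw 66.0953426825722 10.4854497462739
orange hidden 0
```

View pics/c9.png

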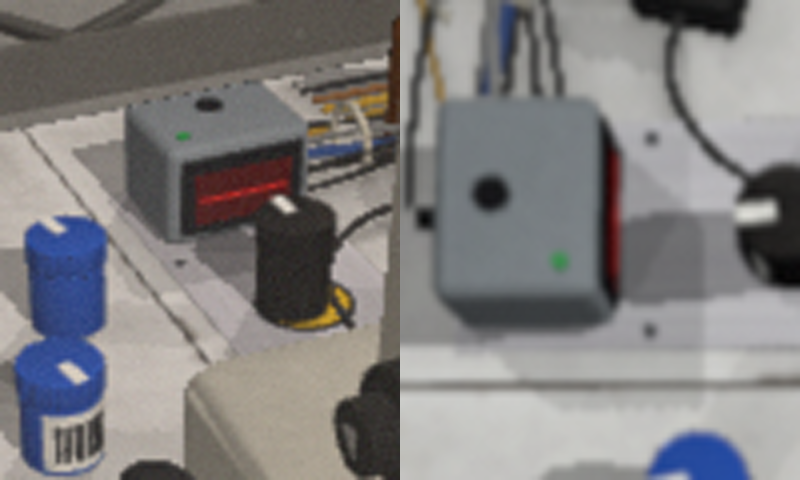

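The can stands upright on the spot, stripe pointing straight at the window (top crop (757,213)). The 66° figure looks contaminated by bright pixels at the rim, so I'll recheck with a tighter mask. I'll also move the arm aside to see the orange can.

Emit:
{"method": "send_rows", "body": {"steps": [[[0,2,-4,0,0.7],[0,2,-4,0,0.7],[0,2,-4,0,0.7],[0,4,-2,0,0.7],[0,4,0,0,0.7],[0,4,0,0,0.7],[0,4,0,0,0.7],[0,0,0,0,0.7],[0,0,0,0,0.7]]]}}

```text
clock: 15.75
position: [450.8, -177.5, 455.8]
ee_rot: [0.998, 0.002, 0.047, -0.037]
contact_force: [-0.1, -0.3, 0.2]
gripper_width: 59.6
```

```bash
python3 rel.py 450 -150 450
python3 - <<'E'
from m import *
shot("top","top10");im,d,W=measure("top10");g=im.astype(int)
for n,(cx,cy,z) in dict(code=(265,142,56),orange=(256,236,52)).items():
    m=np.zeros((420,560),bool);S=np.s_[cy-20:cy+21,cx-20:cx+21];m[S]=abs(W[S][...,2]-z)<5
    v,u=np.nonzero(m);P=onplane(np.c_[u,v],z)
    if len(P)<50: print(n,"hidden",len(P));continue
    c=P.mean(0)
    w=m&(g.max(-1)>130);v,u=np.nonzero(w);Q=onplane(np.c_[u,v],z);k=np.linalg.norm(Q[:,:2]-c[:2],axis=1)<19;Q=Q[k]
    k=np.linalg.norm(Q-np.median(Q,0),axis=1)<9;Q=Q[k];dd=Q.mean(0)-c;r=cv2.minAreaRect(Q[:,:2].astype(np.float32))
    print(n,len(P),W[m][:,2].mean(),c,"yaw",np.degrees(np.arctan2(dd[1],dd[0])),len(Q),r)
E
```

```text
15.75 [ 450.8 -177.5  455.8] yaw_y -89.55 z [ 0.093  0.075 -0.993] q [-0.099  0.035  0.189 -0.084 -1.639  1.664] w 59.64783505643912 F [-0.1 -0.3  0.2]
tool shift cm [-0.14 -2.7   0.78]
code 319 56.60799627705928 [647.77500042 210.1347814   56.        ] yaw 93.85838980670407 28 ((647.1661376953125, 221.12156677246094), (8.236347198486328, 12.025897026062012), 0.7127137184143066)
orange 334 52.92743968931967 [457.3371857 223.4835599  52.       ] yaw 5.7913509996913906 34 ((467.9892272949219, 225.28823852539062), (13.79217529296875, 7.823202133178711), 0.6749295592308044)
```

All checks are good: the can is 5 mm from the spot's centre, its label is at 91–94° against the reader's 90°, and the orange can hasn't moved. Handing in.

```bash
python3 -c "
from bench import job;print(job.job_done())"
```

```text
the job is handed in; nothing more can be done
None
```

The bar-code can stands upright on the yellow spot with its label facing the reader window. It is released, the arm is clear, and the job was handed in at about 16 s on the robot's clock.

- **Placement:** the last top view put the can's centre about 5 mm from the spot's centre (limit 18 mm). I aimed slightly short on purpose to stay clear of a cable lying over the spot's far edge.
- **Height:** the lid measured about 56 mm up, which is right for standing on the 4 mm plate.
- **Label direction:** about 91–94°, against about 90° for the reader (limit 15° off). An earlier reading of 66° disagreed. I took it to be bright background pixels in the mask, because the picture showed the stripe pointing straight at the window and a tighter mask gave about 94°.
- **Orange can:** within 0.2 mm of its first measured position.

**What went wrong on the way:**
- **First grasp:** it missed. The fingers closed on top of the lid because the reported tool height read about 24 mm below the finger tips seen by the camera. I corrected for that and the second grasp held.
- **Tool tilt:** the tool drifted to about 5° of tilt by the time of placing. After release the can looked upright in the picture, but I didn't measure its tilt.

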